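# Build up a split take-up reel on a strip winder's square spindle

## Robot

A 6-joint arm with a two-finger parallel gripper is mounted at the origin on the work surface. World frame = base frame: x ahead of the robot, y to its left, z up, the work surface at z = 0. Lengths are in m, angles in rad, forces in N, time in s.
With the tool pointing down it reaches from about 0.425 to 0.95 m from the base axis. Payload 3.5 kg.
Tool frame: the origin (TCP) lies on the centre line of the jaws, within the pads' length; the fingertips stand 14 mm ahead of it and the grasp point (between the pads) lies 5 mm behind it (ctrl.finger_overhang is the distance from the TCP to the fingertips, in m); z points along the fingers, y is the line along which they close (so a half turn about z gives the same grasp; the last joint's range is limited). The gripper opens to 85 mm and grips with 20 to 120 N. Pads are 22 mm wide; open, the fingers measure 114 mm over their backs; the gripper's body (76 mm by 85 mm) begins 54 mm behind the grasp point. The pads swing forward as they close: fully open they stand 13 mm farther back than shut.
Start: joints at [-1.365, 0.286, 1.577, -0, 1.279, -0.15], TCP at [0.235, -0.633, 0.245] pointing down, gripper open.
Joint ranges: [-2.77, 2.77], [-0.9, 2.22], [0.21, 2.48], [-1.53, 4.67], [0.24, 2.81], [-2.84, 2.84]. Speed limits (rad/s): [2.79, 2.79, 3.14, 3.14, 3.14, 3.14].

## Interface

Orientations are given as a unit quaternion [x, y, z, w].
In Python, from plant import ctrl gives the robot as it stands.
- The arm moves only by the tool send_rows, never from a script. Its argument "moves" is text: rows parted by semicolons, each of 7 numbers parted by spaces: the turn, a rotation vector about the tool's x, y, z in units of 360 degrees (1.0 is 360 degrees), then the shift along the tool's x, y, z in units of 20 cm (1.0 is 20 cm), then the gripper's target within -1 to 1 (fully open at 1, half-way at 0, shut at -1). A call has 1 to 12 rows; each row is the pose to reach, as a shift and turn from the pose commanded when the call began, along the tool's axes at that moment, turning the shorter way round; what a row does not reach only later rows make up. A row lasts 1/8 s, in which the tool goes at most 62.5 mm and 10.7 degrees, less where a joint would pass 70% of its speed; a pose out of reach is approached as far as the arm can. A call with a number of a shift or a turn outside -1 to 1 is refused whole. A call with a gripper value outside its range is refused whole. The fingers move at their own pace and stop on an object; "newtons" is the grip in N (left out, the last holds). Time passes only in rows, so rows that repeat a pose let the fingers close. It gives the time, the measured TCP pose, the force, the opening and the grip force at its end, in the units of the state.
- ctrl.get_state(): the state, without advancing time (a new reading comes with each control period).
- ctrl.read_camera(name): name is "side" or "top" or "wrist"; returns a dict with "image" (420x560x3 uint8, red, green, blue), "fovy" (degrees; the focal length in pixels is half the picture's height over the tangent of half this angle, whatever the lens; pixels are square), "cx", "cy" (the principal point, pixels), "distortion" ([k1, k2, p1, p2, k3] as OpenCV has them; the pictures are not rectified), "extrinsics" (4x4, takes a point from camera to world coordinates). Camera axes: x right, y up, looking along -z (the intrinsics and any distortion apply to the point x, -y, -z); pixel columns grow to the right and rows downward; lengths in m; the calibration is good to about 2 mm. A picture is of the moment at which its call begins. There is no depth.
- ctrl.sign_off(): hands the job in; it is judged then, once.
The state is a dict: "time": time; "qpos": joint angles; "dq": joint speeds; "joint_efforts": joint torques, N m; "eef_pos": TCP position; "tcp_rot": TCP orientation; "contact_force": force on the tool from outside, world axes, zero at the start; "wrist_torque": the same for the moment, N m; "opening": opening from 0.0 (shut) to 1.0 (fully open); "finger_force": force on a finger pad.
Only numpy, scipy, OpenCV 4.12 (cv2) and the standard library are available. Lean on these libraries where they do the work, as an engineer would, in place of code of your own. Each camera call takes 0.05 s, during which the arm holds its last target. There are 200 camera calls.

## Task

Build up the empty take-up reel on the strip winder's upright square spindle: the blue half-reel first, then the white half-reel, then the black hold-down collar, each the way up it lies now. Nobody has noted at what angle the spindle's square stopped, so turn the first part on the spindle until its square bore drops over the square, and lower every part under control, without letting it fall, until it is fully home on what lies beneath. Leave everything else on the bench where it is.

Things in the scene. Friction and masses are not known exactly. Their poses are not given: they have to be found in the camera images.
- winder: White strip winder, housing 210 x 200 x 60 mm. Origin on the bench right under the spindle axis; own x runs away from its front towards a grey console, 46 mm high, on the housing's +x edge (85 to 125 mm from the axis). A red stop button on it tops out 126 mm above the bench. Two guide rollers, 40 mm high, stand 106 mm from the axis. Fixed.
- spindle_foot (a point): On the spindle axis, on top of the round aluminium turntable (96 mm across, 72 mm above the bench). Its x and y are those of the winder housing, NOT of the spindle: turntable and spindle are held by a brake at any angle, which is not measured. From here up the steel spindle is a square, 24 mm across flats, for 46 mm.
- spindle_shoulder (a point): On the axis 46 mm above spindle_foot, where the square ends: its four corners form a flat shoulder around a round nose 24 mm across. A square-bored part slips over the nose at any angle, rests on these corners, and goes on down only when its bore is within about 5 degrees of the square (it fits every quarter turn).
- spindle_top (a point): Top of the spindle's nose, on the axis, 58 mm above spindle_foot: the nose is 24 mm across up to 5 mm below this point, then tapers to 14 mm here.
- lower_mid (a point): Centre of the blue half-reel, 10 mm above its underside (half-way up). Flange 140 mm across, 5 mm thick, four windows, lying flange down; on it a round hub 60 mm across, by which it is gripped, top 20 mm above the underside; square bore 26.2 mm right through. z up, x and y square to the bore's flats. 0.13 to 0.22 kg. Home: flange on the turntable, this point 10 mm above spindle_foot.
- upper_mid (a point): Centre of the white half-reel, 10 mm above its underside. As the blue one but with a hub 52 mm across: flange 140 mm, 5 mm thick, lying flange down, hub top 20 mm above the underside, square bore 26.2 mm, x and y square to its flats. 0.11 to 0.20 kg. Home: flange on the hub of the blue half, this point 30 mm above spindle_foot.
- collar_mid (a point): Centre of the black hold-down collar, a ring 56 mm across and 20 mm high with a square bore of 26.2 mm, lying flat; the point is 10 mm above its underside, z up, x and y square to the bore's flats. 0.18 to 0.31 kg. Home: on the hub of the white half, this point 50 mm above spindle_foot.
- lower: The blue half-reel itself, origin at the centre of its underside, axes as lower_mid.
- upper: The white half-reel itself, origin at the centre of its underside, axes as upper_mid.
- collar: The black collar itself, origin at the centre of its underside, axes as collar_mid.
- full_reel: Bystander: a wound reel of gold contacts, blue flanges 140 mm across, 36 mm high, lying flat; origin at the centre of its underside. Not to be used.
- contact_tray: Bystander: clear compartment tray of gold contacts, 110 x 160 x 26 mm; origin at the centre of its underside.
- tweezers: Bystander: steel tweezers, 130 mm long along their own x, 8 mm high; origin near mid-length, underneath.
- blue_pot: Bystander: small open blue pot, 48 mm across, 28 mm high; origin at the centre of its underside.
- screwdriver: Bystander: screwdriver with an orange handle, 150 mm long along its own x; origin near mid-length, underneath.
There are look-alikes about, which are no part of the job. Leave any pink, red or turquoise look-alike of the lower alone.

How it is judged:
On the way, in this order (a step that is already met when the one before it is completed fails the run):
1. the blue half-reel is fully home on the spindle (z of lower_mid in the frame of spindle_foot between 0.0075 and 0.0125 m and horizontal distance between lower_mid and spindle_foot below 0.004 m and angle between lower_mid's own z axis and vertical below 0.06 rad), for 0.2 s.
2. the white half-reel is fully home on the spindle (z of upper_mid in the frame of spindle_foot between 0.0275 and 0.0325 m and horizontal distance between upper_mid and spindle_foot below 0.004 m and angle between upper_mid's own z axis and vertical below 0.06 rad), for 0.2 s.
3. the black collar is fully home on the spindle (z of collar_mid in the frame of spindle_foot between 0.0475 and 0.0525 m and horizontal distance between collar_mid and spindle_foot below 0.004 m and angle between collar_mid's own z axis and vertical below 0.06 rad), for 0.2 s.
At the end, for the whole second after the job is handed in: On the spindle's axis within 4 mm, lying flat within 0.06 rad and at rest: the blue half-reel down on the turntable, the white half-reel down on its hub and the black collar down on the white hub, each within 2.5 mm of its home height (all of step 1 and all of step 2 and all of step 3 and linear speed of each of lower, upper, collar below 0.02 m/s); the robot touches nothing.
It fails at once if a reel part is let fall along the spindle (faster than 0.5 m/s) ((horizontal distance between lower_mid and spindle_foot below 0.02 m and z of lower_mid in the frame of spindle_foot below 0.068 m and linear speed of lower above 0.5 m/s) or (horizontal distance between upper_mid and spindle_foot below 0.02 m and z of upper_mid in the frame of spindle_foot below 0.068 m and linear speed of upper above 0.5 m/s) or (horizontal distance between collar_mid and spindle_foot below 0.02 m and z of collar_mid in the frame of spindle_foot below 0.068 m and linear speed of collar above 0.5 m/s)).
It fails at once if the full reel, contact tray, tweezers, blue pot or screwdriver is moved more than 30 mm (distance of any of full_reel, contact_tray, tweezers, blue_pot, screwdriver from where it was at the start of the episode above 0.03 m).
It also fails if it takes over 72 s, if anything falls off the work surface, if the arm or the gripper's body presses on something with over 40 N, if the wrist force passes 120 N, or if a joint passes its speed limit or range.

## Working session

There is one attempt and no reset: what is moved stays moved. The work goes in short steps, Python scripts to look and compute and a tool call to move; the robot and the scene stay as the last step left them, time stands still between calls to the robot, and variables do not carry over. Pictures are saved under pics/ and viewed, at most 10 in all, crops included, and the job is handed in when it is done.

Besides the shell and the picture viewer there is one more tool, called after "Request:" in YAML: its name, and indented under it one key for each argument. send_rows: Moves the arm, as the interface text tells. Its arguments: {"type":"object","properties":{"moves":{"type":"string"},"newtons":{"type":"number"}},"required":["moves"]}

```bash
mkdir -p pics; cat > h.py <<'E'
import numpy as np, cv2
from scipy.spatial.transform import Rotation as R
from plant import ctrl
def cam(n,save=None):
    c=ctrl.read_camera(n); 
    if save: cv2.imwrite('pics/'+save,c['image'][:,:,::-1])
    f=c['image'].shape[0]/2/np.tan(np.radians(c['fovy'])/2)
    c['K']=np.array([[f,0,c['cx']],[0,f,c['cy']],[0,0,1]]); c['D']=np.array(c['distortion'],float); c['E']=np.array(c['extrinsics'])
    return c
def rays(c,px):
    u=cv2.undistortPoints(np.array(px,float).reshape(-1,1,2),c['K'],c['D']).reshape(-1,2)
    d=np.c_[u[:,0],-u[:,1],-np.ones(len(u))]@c['E'][:3,:3].T
    return c['E'][:3,3],d
def plane(c,px,z):
    o,d=rays(c,px); return o+d*((z-o[2])/d[:,2])[:,None]
def proj(c,P):
    p=(np.array(P,float).reshape(-1,3)-c['E'][:3,3])@c['E'][:3,:3]; p=p*[1,-1,-1]
    return cv2.projectPoints(p,np.zeros(3),np.zeros(3),c['K'],c['D'])[0].reshape(-1,2)
E
python3 - <<'E'
from h import *
for n in('top','side'):
    c=cam(n,n+'0.png'); print(n,c['fovy'],c['E'].round(3).tolist())
s=ctrl.get_state(); print(s)
E
```

```text
top 53.97235501740643 [[-0.019, 0.997, -0.081, 0.441], [-1.0, -0.02, -0.011, -0.008], [-0.012, 0.08, 0.997, 1.24], [0.0, 0.0, 0.0, 1.0]]
side 45.95169708410859 [[-0.927, 0.222, -0.302, 0.139], [-0.375, -0.527, 0.763, 1.038], [0.01, 0.82, 0.572, 0.899], [0.0, 0.0, 0.0, 1.0]]
{'time': 0.1, 'qpos': array([-1.36501683e+00,  2.87119386e-01,  1.57804063e+00,  1.33496103e-05,
        1.27861478e+00, -1.49961651e-01]), 'dq': array([-0.00072486,  0.00057782, -0.00338582,  0.00063865, -0.00079182,
       -0.00129205]), 'joint_efforts': array([ 5.45625826e-04, -4.07297122e+01, -2.93699938e+01, -1.50505939e-04,
        3.44405438e-03, -6.77445300e-06]), 'eef_pos': array([ 0.23502942, -0.63215186,  0.24405183]), 'tcp_rot': array([ 9.84222447e-01,  1.76932144e-01, -2.40594315e-05, -1.09082754e-03]), 'contact_force': array([-0.30873905, -0.11366379,  0.0618222 ]), 'wrist_torque': array([-0.0207019 ,  0.02345352,  0.0146865 ]), 'finger_force': 0.0, 'opening': 1.0040063929648169}
```

View pics/top0.png

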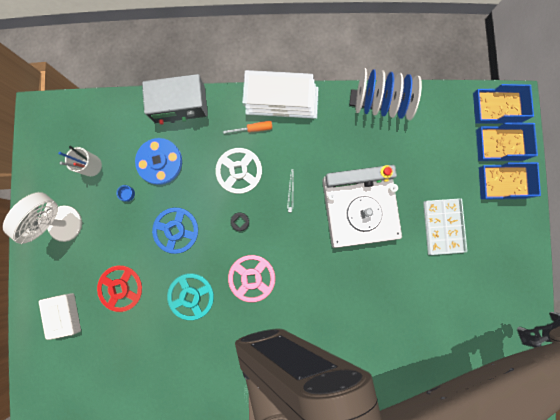

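View pics/side0.png

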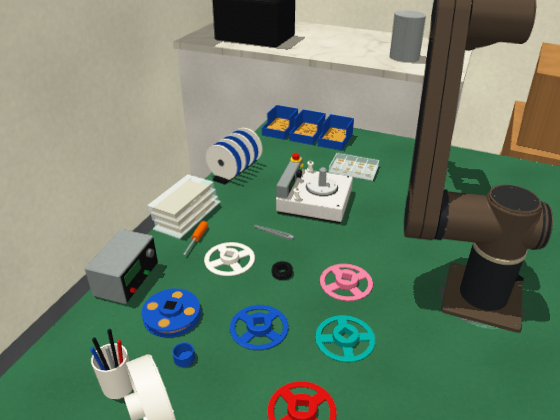

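The top view shows the blue things: the blue half-reel with an open-windowed flange (175,230), the wound full reel with gold discs (158,161) and the blue pot (125,194). The look-alikes are red (119,288), turquoise (190,296) and pink (251,278). The only match for "lower" is (175,230). The white half is at (239,170), the collar at (239,222) and the spindle at about (366,213). Next I measure these and enlarge a crop to confirm.

```bash
python3 - <<'E'
from h import *
c=cam('top'); s=cam('side'); im=c['image']; 
hsv=cv2.cvtColor(im,cv2.COLOR_RGB2HSV)
def blob(mask,px,r,z,name):
    m=np.zeros(mask.shape,np.uint8); cv2.circle(m,px,r,255,-1); m&=mask
    n,l,st,ce=cv2.connectedComponentsWithStats(m); i=1+np.argmax(st[1:,4])
    pts=cv2.findContours((l==i).astype(np.uint8),cv2.RETR_EXTERNAL,cv2.CHAIN_APPROX_NONE)[0][0].reshape(-1,2)
    P=plane(c,pts,z)[:,:2].astype(np.float32); (x,y),rad=cv2.minEnclosingCircle(P)
    A=np.c_[2*P,np.ones(len(P))]; q=np.linalg.lstsq(A,(P**2).sum(1),rcond=None)[0]
    print(name,st[i].tolist(),'minc',round(x,4),round(y,4),'diam',round(2*rad,4),'fit',q[:2].round(4),'diam',round(2*np.sqrt(q[2]+q[0]**2+q[1]**2),4),'side px',proj(s,[x,y,z]).round(0))
H,S,V=[hsv[...,i] for i in range(3)]
blob(((H>100)&(H<125)&(S>120)).astype(np.uint8)*255,(175,230),30,.005,'blue')
blob(((S<60)&(V>140)).astype(np.uint8)*255,(239,170),30,.005,'white')
blob((V<60).astype(np.uint8)*255,(239,222),16,.01,'collar')
print('spindle via z=.130',plane(c,[[366.5,212]],.13), 'turntable',plane(c,[[364,214]],.072))
a=cv2.resize(im[140:320,90:280],None,fx=3,fy=3,interpolation=cv2.INTER_CUBIC)
b=cv2.resize(im[155:260,315:410],(230,254),interpolation=cv2.INTER_CUBIC)
o=np.zeros((540,800,3),np.uint8);o[:,:570]=a;o[:254,570:]=b
cv2.imwrite('pics/crop1.png',o[:,:,::-1])
E
```

```text
blue [152, 207, 46, 47, 1123] minc 0.4942 0.3125 diam 0.1406 fit [0.4939 0.3127] diam 0.1375 side px [[258. 326.]]
white [215, 147, 47, 47, 1272] minc 0.6728 0.1181 diam 0.1441 fit [0.6728 0.1182] diam 0.1412 side px [[229. 258.]]
collar [234, 219, 3, 3, 3] minc 0.5206 0.1287 diam 0.0087 fit [101.4906  97.9871] diam 281.2203 side px [[278. 273.]]
spindle via z=.130 [[ 0.52750858 -0.24062129  0.13      ]] turntable [[ 0.5264598  -0.24543057  0.072     ]]
```

View pics/crop1.png

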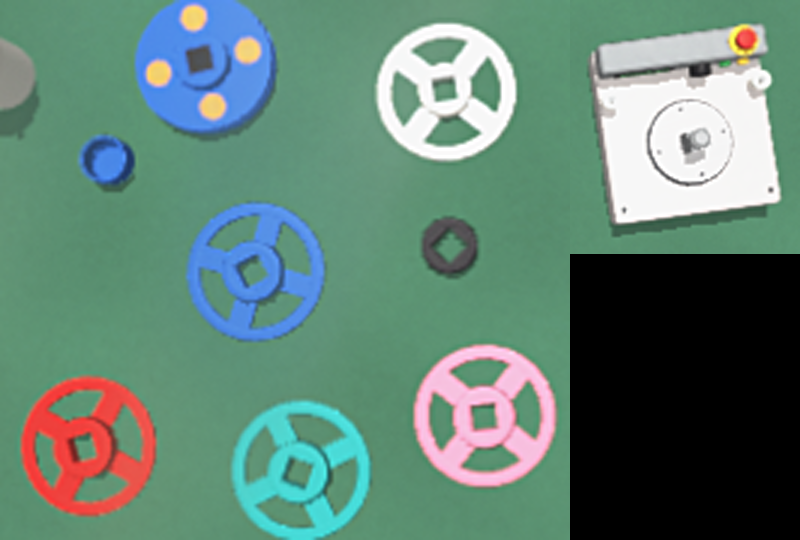

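The blue half is confirmed at crop (252,270): a 140 mm windowed flange with a hub and a square bore. The collar is at (239.7,222). Next I plan the move to above the spindle.

```bash
cat >> h.py <<'E'
def goto(x,y,z,psi=None,s=None):
    "prints turn about tool z (units of 360deg) and tool shift (units of 20cm) from the measured pose"
    s=s or ctrl.get_state(); Rt=R.from_quat(s['tcp_rot']).as_matrix()
    p0=np.arctan2(Rt[1,0],Rt[0,0]); d=Rt.T@(np.array([x,y,z])-s['eef_pos'])
    t=0 if psi is None else -((psi-p0+np.pi)%(2*np.pi)-np.pi)/2/np.pi
    Rw=R.from_matrix(Rt[:, :]); des=R.from_matrix([[np.cos(psi if psi is not None else p0),np.sin(psi if psi is not None else p0),0],[np.sin(psi if psi is not None else p0),-np.cos(psi if psi is not None else p0),0],[0,0,-1]])
    print('psi',round(p0,4),'turn',((Rw.inv()*des).as_rotvec()/2/np.pi).round(4),'shift',(d/.2).round(4),'rows~',round(np.linalg.norm(d)/.0625,1),round(abs(t)*360/10.7,1))
E
python3 - <<'E'
from h import *
s=ctrl.get_state(); w=cam('wrist'); T=np.eye(4);T[:3,:3]=R.from_quat(s['tcp_rot']).as_matrix();T[:3,3]=s['eef_pos']
print(ctrl.finger_overhang,(np.linalg.inv(T)@w['E']).round(3).tolist(),w['fovy'])
c=cam('top'); print(plane(c,[[239.7,222.3]],.02))
goto(.527,-.243,.30)
E
```

```text
0.014 [[0.001, 0.958, 0.287, 0.073], [1.0, -0.001, 0.001, -0.001], [0.001, 0.287, -0.958, -0.128], [0.0, 0.0, 0.0, 1.0]] 68.84359660661097
[[0.51281979 0.1137031  0.02      ]]
psi 0.3557 turn [-0.0001 -0.      0.    ] shift [ 2.0465 -1.3175 -0.2745] rows~ 7.8 0.0
```

Request:
send_rows:
  moves: "0 0 0 0.25 -0.16 -0.28 1;0 0 0 0.5 -0.33 -0.28 1;0 0 0 0.75 -0.49 -0.28 1;0 0 0 1 -0.65 -0.28 1"

```text
time: 0.8
eef_pos: [0.3743, -0.4449, 0.3019]
tcp_rot: [0.984, 0.177, 0.0, 0.001]
contact_force: [0.6, 0.4, -0.6]
opening: 1.0
finger_force: 0.0
```

Request:
send_rows:
  moves: "0 0 0 0.26 -0.16 0 1;0 0 0 0.52 -0.33 0 1;0 0 0 0.78 -0.5 0 1;0 0 0 1 -0.665 0 1;0 0 0 1 -0.665 0 1;0 0 0 1 -0.665 0 1"

```text
time: 1.55
eef_pos: [0.5144, -0.2523, 0.3013]
tcp_rot: [0.984, 0.177, -0.0, 0.0]
contact_force: [-1.0, 0.8, -0.1]
opening: 0.995
finger_force: 0.0
```

```bash
python3 - <<'E'
from h import *
c=cam('wrist','w1.png'); s=ctrl.get_state(); print(s['time'],s['eef_pos'],s['qpos'].round(3)); print(proj(c,[[.527,-.243,.13],[.527,-.243,.118]]))
E
```

```text
1.6 [ 0.514087   -0.25289771  0.30122668] [-6.340e-01  2.300e-02  1.771e+00 -1.000e-03  1.348e+00  5.820e-01]
[[273.21255402 175.73395553]
 [273.33706692 173.50835425]]
```

View pics/w1.png

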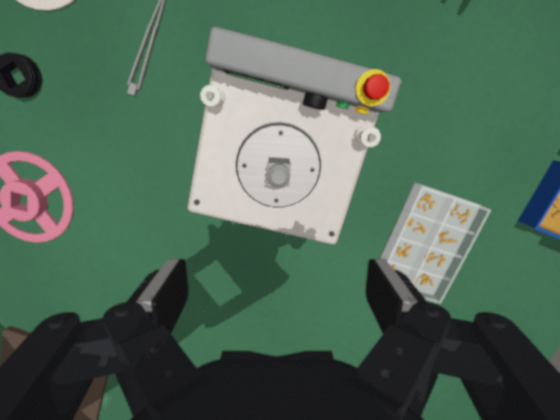

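The wrist view shows the turntable centred at about (279,165), the nose at (279,175), and the square shoulder corners just visible around it. I fit the disc circle for the axis, then look closer for the angle.

```bash
python3 - <<'E'
from h import *
c=cam('wrist'); g=cv2.cvtColor(c['image'],cv2.COLOR_RGB2GRAY)
m=(g<130).astype(np.uint8); 
# dark rim of the turntable: radial search for the darkest pixel near 48 mm from guess
ctr=np.array([.527,-.243])
for it in range(4):
    P=[]
    for a in np.linspace(0,2*np.pi,120,endpoint=False):
        r=np.linspace(.040,.056,33); w=np.c_[ctr[0]+r*np.cos(a),ctr[1]+r*np.sin(a),0*r+.072]
        px=proj(c,w).astype(np.float32); v=cv2.remap(g,px[:,0],px[:,1],cv2.INTER_LINEAR).ravel()
        i=v.argmin()
        if v[i]<150: P.append(w[i,:2])
    P=np.array(P); q=np.linalg.lstsq(np.c_[2*P,np.ones(len(P))],(P**2).sum(1),rcond=None)[0]; ctr=q[:2]
    rad=np.sqrt(q[2]+q[0]**2+q[1]**2); print(len(P),ctr.round(4),rad.round(4),np.std(np.hypot(*(P-ctr).T)).round(4))
x=np.array([.937,.348]); t=ctr-.03*x; goto(t[0],t[1],.205)
E
```

```text
87 [ 0.5293 -0.247 ] 0.0481 0.0019
86 [ 0.5295 -0.2471] 0.048 0.0021
86 [ 0.5295 -0.2471] 0.048 0.0021
86 [ 0.5295 -0.247 ] 0.048 0.0019
psi 0.3542 turn [0.     0.0001 0.    ] shift [-0.0662 -0.002   0.4811] rows~ 1.6 0.0
```

Request:
send_rows:
  moves: "0 0 0 -0.04 0 0.25 1;0 0 0 -0.066 0 0.48 1;0 0 0 -0.066 0 0.48 1;0 0 0 -0.066 0 0.48 1"

```text
time: 2.15
eef_pos: [0.5027, -0.2581, 0.2073]
tcp_rot: [0.984, 0.176, 0.001, 0.001]
contact_force: [-0.1, -0.3, -0.0]
opening: 1.001
finger_force: 0.0
```

```bash
python3 - <<'E'
from h import *
c=cam('wrist'); s=ctrl.get_state(); print(s['time'],s['eef_pos'])
ctr=np.array([.5295,-.247]); 
# rectified view of shoulder plane z=.118, 0.1mm/px, +-40mm, world axes: col=+x,row=-y
n=560; k=.0001
X,Y=np.meshgrid((np.arange(n)-n/2)*k+ctr[0],-(np.arange(n)-n/2)*k+ctr[1])
def rect(z):
    px=proj(c,np.c_[X.ravel(),Y.ravel(),0*X.ravel()+z]).reshape(n,n,2).astype(np.float32)
    return cv2.remap(c['image'],px[...,0],px[...,1],cv2.INTER_CUBIC)
a=rect(.118); b=cv2.resize(rect(.130)[140:420,140:420],(240,240)); o=np.zeros((560,800,3),np.uint8); o[:,:560]=a;o[:240,560:]=b
cv2.circle(o,(280,280),3,(255,0,0),-1)
cv2.imwrite('pics/sp.png',o[:,:,::-1]); np.save('c.npy',c,allow_pickle=True)
E
```

```text
2.2 [ 0.50324707 -0.25823437  0.20820278]
```

View pics/sp.png

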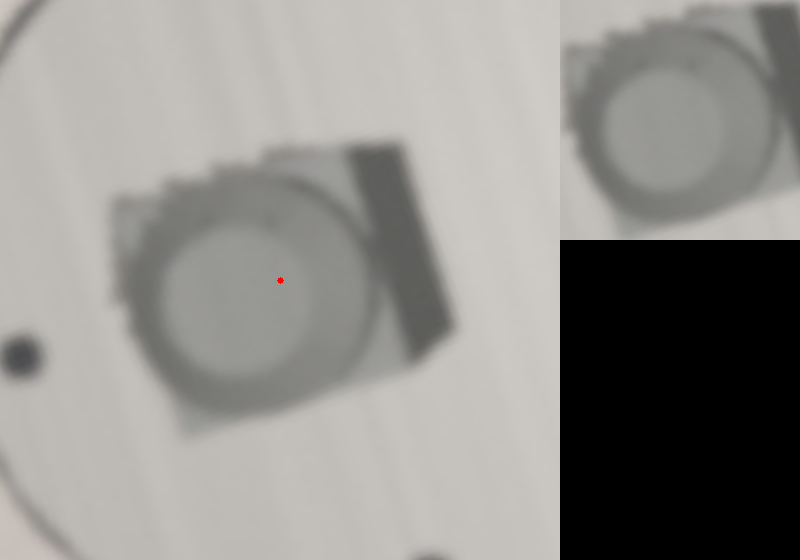

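The rectified shoulder shows corners at about (113,198), (348,148), (408,365) and (185,437). The sides are 24 mm, as given. The square lies about 15.5° from world x, with the axis at about (0.5278,-0.2480). On to the blue half.

Request:
send_rows:
  moves: "0 0 0 0.09 -0.3 0 1;0 0 0 0.18 -0.6 0 1;0 0 0 0.265 -0.9 0 1"

```text
time: 2.58
eef_pos: [0.4905, -0.0687, 0.2086]
tcp_rot: [0.984, 0.176, 0.003, 0.001]
contact_force: [1.7, 0.1, -0.1]
opening: 1.002
finger_force: 0.0
```

Request:
send_rows:
  moves: "0 0 0 0.09 -0.3 0 1;0 0 0 0.18 -0.6 0 1;0 0 0 0.265 -0.9 0 1"

```text
time: 2.95
eef_pos: [0.4776, 0.1194, 0.2089]
tcp_rot: [0.984, 0.177, 0.003, 0.0]
contact_force: [0.8, -0.2, 0.4]
opening: 1.0
finger_force: 0.0
```

Request:
send_rows:
  moves: "0 0 0 0.09 -0.3 0.1 1;0 0 0 0.18 -0.6 0.3 1;0 0 0 0.265 -0.89 0.5 1;0 0 0 0.265 -0.89 0.5 1;0 0 0 0.265 -0.89 0.5 1"

```text
time: 3.58
eef_pos: [0.4644, 0.3044, 0.1064]
tcp_rot: [0.984, 0.178, 0.001, -0.0]
contact_force: [0.9, 0.1, 0.0]
opening: 1.002
finger_force: 0.0
```

```bash
cat >> h.py <<'E'
def look(c,ctr,z,name,n=560,k=.0001,names=None):
    X,Y=np.meshgrid((np.arange(n)-n/2)*k+ctr[0],-(np.arange(n)-n/2)*k+ctr[1])
    px=proj(c,np.c_[X.ravel(),Y.ravel(),0*X.ravel()+z]).reshape(n,n,2).astype(np.float32)
    o=cv2.remap(c['image'],px[...,0],px[...,1],cv2.INTER_CUBIC); 
    if name: cv2.imwrite('pics/'+name,o[:,:,::-1])
    return o
def bore(o,ctr,fg,k=.0001):
    "square hole in the rectified picture of the hub top: holes of mask fg -> centre, angle, sides"
    cs,h=cv2.findContours(fg.astype(np.uint8),cv2.RETR_CCOMP,cv2.CHAIN_APPROX_NONE); n=o.shape[0]
    for q,hh in zip(cs,h[0]):
        if hh[3]>=0 and cv2.contourArea(q)*k*k>2e-4:
            (x,y),(w,hg),a=cv2.minAreaRect(q)
            print('hole',round(ctr[0]+(x-n/2)*k,4),round(ctr[1]-(y-n/2)*k,4),'sides mm',round(w*k*1e3,1),round(hg*k*1e3,1),'world ang mod90',round((-a)%90,1))
        elif hh[3]<0 and cv2.contourArea(q)*k*k>1e-3:
            (x,y),r=cv2.minEnclosingCircle(q); print('outer',round(ctr[0]+(x-n/2)*k,4),round(ctr[1]-(y-n/2)*k,4),'diam',round(2*r*k*1e3,1))
E
python3 - <<'E'
from h import *
s=ctrl.get_state(); print(s['time'],s['eef_pos'])
c=cam('wrist'); ctr=np.array([.494,.3125]); o=look(c,ctr,.02,'b1.png',800//1 if 0 else 560,.00014)
hsv=cv2.cvtColor(o,cv2.COLOR_RGB2HSV); bore(o,ctr,(hsv[...,0]>100)&(hsv[...,0]<125)&(hsv[...,1]>110),.00014)
E
```

```text
3.575 [0.46441236 0.30438656 0.10640475]
outer 0.4934 0.3135 diam 90.9
hole 0.4943 0.3137 sides mm 24.6 21.6 world ang mod90 27.9
```

View pics/b1.png

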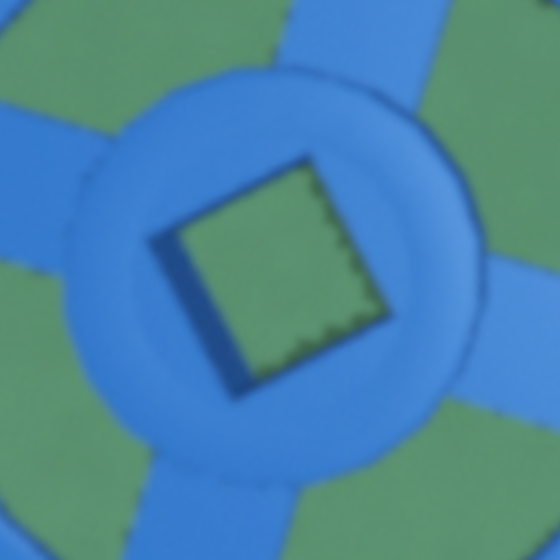

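Blue's top bore corners are at (150,240), (310,157), (390,315) and (236,398), and its hub is 58.5 mm across. The centre is (0.4928,0.3129) and the angle 27.9°. I descend with the fingers partly closed.

Request:
send_rows:
  moves: "0 0 0 0.148 0.009 0.1 0.6;0 0 0 0.148 0.009 0.25 0.6;0 0 0 0.148 0.009 0.4 0.6;0 0 0 0.148 0.009 0.415 0.6;0 0 0 0.148 0.009 0.415 0.6"
  newtons: 40

```text
time: 4.25
eef_pos: [0.4938, 0.3111, 0.0243]
tcp_rot: [0.984, 0.176, 0.001, -0.0]
contact_force: [0.2, -0.2, 0.2]
opening: 0.801
finger_force: 0.0
```

Request:
send_rows:
  moves: "0 0 0 0 0 0.015 0.6;0 0 0 0 0 0.015 0.6;0 0 0 0 0 0.03 0.6;0 0 0 0 0 0.03 0.6"

```text
time: 4.75
eef_pos: [0.492, 0.3113, 0.0161]
tcp_rot: [0.984, 0.177, -0.0, 0.0]
contact_force: [0.9, 0.5, 0.0]
opening: 0.801
finger_force: 0.0
```

Request:
send_rows:
  moves: "0 0 0 0 0 0 0.3;0 0 0 0 0 0 0.3;0 0 0 0 0 0 0.3;0 0 0 0 0 0 0.3;0 0 0 0 0 0 0.3;0 0 0 0 0 0 0.3"
  newtons: 40

```text
time: 5.5
eef_pos: [0.4924, 0.3116, 0.0168]
tcp_rot: [0.984, 0.177, 0.0, -0.0]
contact_force: [-2.5, 0.4, 5.6]
opening: 0.679
finger_force: 43.4
```

Request:
send_rows:
  moves: "0 0 0 0 0 -0.1 0.3;0 0 0 0 0 -0.3 0.3;0 0 0 0 0 -0.6 0.3;0 0 0 0 0 -0.9 0.3;0 0 0 0 0 -0.9 0.3"

```text
time: 6.12
eef_pos: [0.4956, 0.3126, 0.2041]
tcp_rot: [0.984, 0.177, 0.007, -0.001]
contact_force: [-0.1, 0.7, -1.9]
opening: 0.683
finger_force: 43.6
```

```bash
python3 - <<'E'
from h import *
s=ctrl.get_state(); print(s['time'],s['eef_pos'],s['contact_force'].round(1),s['opening'],s['finger_force'])
c=cam('wrist'); T=R.from_quat(s['tcp_rot']).as_matrix(); p=s['eef_pos'][:2]
top=s['eef_pos'][2]-.0165+.02
o=look(c,p,top,'b2.png',560,.00014)
a=c['image'];
hsv=cv2.cvtColor(o,cv2.COLOR_RGB2HSV); bore(o,p,(hsv[...,0]>100)&(hsv[...,0]<125)&(hsv[...,1]>110),.00014)
print('tool x',T[:2,0])
goto(.5278,-.2480,.225,.3535-.216)
E
```

```text
6.125 [0.49562253 0.31262045 0.20411957] [-0.1  0.7 -1.9] 0.6827037337963233 43.619108498096466
outer 0.4961 0.3127 diam 98.3
hole 0.5019 0.3154 sides mm 23.0 14.8 world ang mod90 27.7
tool x [0.93730563 0.3482211 ]
psi 0.3557 turn [-0.0001 -0.0011  0.0347] shift [-0.8137  2.6832 -0.13  ] rows~ 9.0 1.2
```

View pics/b2.png

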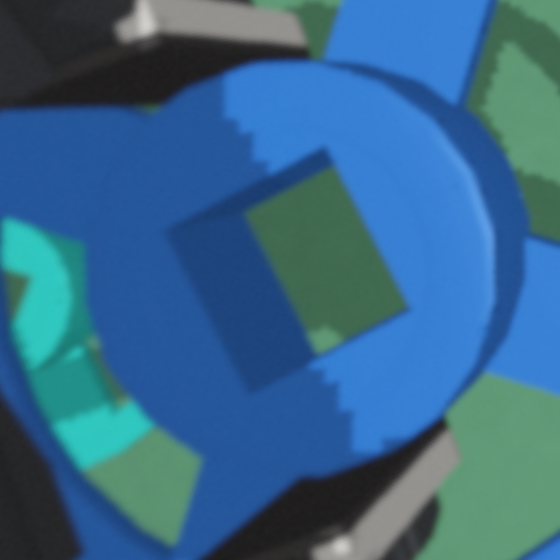

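Blue is held, with its bore at 27.7° and its offset from the TCP at about (+1.5,-0.9) mm in tool axes. I carry it to the spindle.

Request:
send_rows:
  moves: "0 0 0 -0.09 0.29 0 0.3;0 0 0 -0.18 0.59 0 0.3;0 0 0 -0.278 0.895 0 0.3"

```text
time: 6.55
eef_pos: [0.5007, 0.1241, 0.1938]
tcp_rot: [0.984, 0.177, -0.002, -0.0]
contact_force: [0.9, -0.2, -1.9]
opening: 0.683
finger_force: 43.7
```

Request:
send_rows:
  moves: "0 0 0 -0.09 0.29 0 0.3;0 0 0 -0.18 0.59 0 0.3;0 0 0 -0.278 0.895 0 0.3"

```text
time: 6.92
eef_pos: [0.5108, -0.0612, 0.1939]
tcp_rot: [0.984, 0.177, -0.002, -0.001]
contact_force: [0.9, -0.2, -1.7]
opening: 0.683
finger_force: 43.7
```

Request:
send_rows:
  moves: "0 0 0.012 -0.09 0.29 0 0.3;0 0 0.024 -0.18 0.59 0 0.3;0 0 0.0344 -0.27 0.87 0 0.3;0 0 0.0344 -0.278 0.895 0.1 0.3;0 0 0.0344 -0.278 0.895 0.16 0.3;0 0 0.0344 -0.278 0.895 0.16 0.3;0 0 0.0344 -0.278 0.895 0.16 0.3"

```text
time: 7.8
eef_pos: [0.5229, -0.2453, 0.1642]
tcp_rot: [0.997, 0.071, -0.0, -0.0]
contact_force: [0.1, -0.7, -1.7]
opening: 0.682
finger_force: 43.8
```

```bash
python3 - <<'E'
from h import *
s=ctrl.get_state(); print(s['time'],s['eef_pos'],s['contact_force'].round(1),s['opening'],s['finger_force'])
c=cam('wrist'); p=s['eef_pos'][:2]; z=s['eef_pos'][2]
a=look(c,p,z+.0035,None,400,.0001); b=look(c,p,.130,None,400,.0001)
cv2.imwrite('pics/b3.png',np.hstack([a,b])[:,:,::-1]); goto(.5264,-.2491,z,.1375)
E
```

```text
7.8 [ 0.52287433 -0.24528235  0.16418992] [ 0.1 -0.7 -1.7] 0.6817645031758851 43.75530794262886
psi 0.1416 turn [ 0.0001 -0.0001  0.0006] shift [0.0135 0.0196 0.0031] rows~ 0.1 0.0
```

View pics/b3.png

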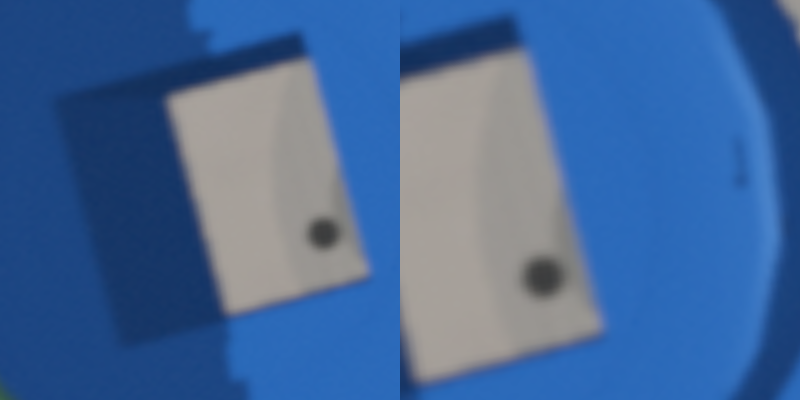

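Request:
send_rows:
  moves: "0 0 0 0.0135 0.0196 0 0.3;0 0 0 0.0135 0.0196 0.04 0.3;0 0 0 0.0135 0.0196 0.08 0.3;0 0 0 0.0135 0.0196 0.1 0.3;0 0 0 0.0135 0.0196 0.12 0.3;0 0 0 0.0135 0.0196 0.12 0.3"

```text
time: 8.6
eef_pos: [0.5259, -0.2501, 0.1399]
tcp_rot: [0.998, 0.07, -0.0, -0.0]
contact_force: [0.6, -0.1, -1.2]
opening: 0.679
finger_force: 43.7
```

```bash
python3 - <<'E'
from h import *
s=ctrl.get_state(); print(s['time'],s['eef_pos'],s['contact_force'].round(1),s['wrist_torque'].round(2),s['opening']); goto(.5266,-.2492,.1645-.024)
E
```

```text
8.6 [ 0.52589574 -0.25012766  0.13988577] [ 0.6 -0.1 -1.2] [ 0.   -0.   -0.02] 0.6794819895630363
psi 0.1395 turn [-0.0001  0.     -0.    ] shift [ 0.0041 -0.0041 -0.0031] rows~ 0.0 0.0
```

Request:
send_rows:
  moves: "0 0 0 0.003 -0.003 0.01 0.3;0 0 0 0.003 -0.003 0.02 0.3;0 0 0 0.003 -0.003 0.03 0.3;0 0 0 0.003 -0.003 0.04 0.3;0 0 0 0.003 -0.003 0.04 0.3"

```text
time: 9.22
eef_pos: [0.5263, -0.2494, 0.132]
tcp_rot: [0.998, 0.07, -0.0, -0.0]
contact_force: [0.0, -0.4, -1.0]
opening: 0.678
finger_force: 43.8
```

Request:
send_rows:
  moves: "0 0 0 0 0 0.01 0.3;0 0 0 0 0 0.02 0.3;0 0 0 0 0 0.03 0.3;0 0 0 0 0 0.04 0.3;0 0 0 0 0 0.04 0.3"

```text
time: 9.85
eef_pos: [0.5263, -0.2494, 0.124]
tcp_rot: [0.998, 0.07, -0.0, -0.0]
contact_force: [-0.2, -0.3, -1.7]
opening: 0.683
finger_force: 43.8
```

It has dropped over the square with no side load. I keep lowering.

Request:
send_rows:
  moves: "0 0 0 0 0 0.03 0.3;0 0 0 0 0 0.06 0.3;0 0 0 0 0 0.09 0.3;0 0 0 0 0 0.12 0.3;0 0 0 0 0 0.15 0.3;0 0 0 0 0 0.16 0.3;0 0 0 0 0 0.16 0.3"

```text
time: 10.72
eef_pos: [0.5264, -0.2495, 0.0921]
tcp_rot: [0.998, 0.07, -0.0, -0.0]
contact_force: [0.2, -0.7, -0.6]
opening: 0.679
finger_force: 43.8
```

Request:
send_rows:
  moves: "0 0 0 0 0 0.01 0.3;0 0 0 0 0 0.015 0.3;0 0 0 0 0 0.02 0.3;0 0 0 0 0 0.02 0.3"

```text
time: 11.22
eef_pos: [0.5266, -0.2496, 0.0888]
tcp_rot: [0.998, 0.07, 0.0, -0.0]
contact_force: [-1.4, 0.8, 2.6]
opening: 0.679
finger_force: 44.1
```

Contact has begun at home height. I press slightly more, release, and rise.

Request:
send_rows:
  moves: "0 0 0 0 0 0.005 0.3;0 0 0 0 0 0.005 0.3"

```text
time: 11.48
eef_pos: [0.5266, -0.2496, 0.0888]
tcp_rot: [0.998, 0.07, -0.0, -0.0]
contact_force: [-3.6, 2.5, 7.1]
opening: 0.679
finger_force: 44.5
```

Request:
send_rows:
  moves: "0 0 0 0 0 -0.002 0.55;0 0 0 0 0 -0.005 0.6;0 0 0 0 0 -0.005 0.6;0 0 0 0 0 -0.04 0.6;0 0 0 0 0 -0.2 0.6;0 0 0 0 0 -0.45 1;0 0 0 0 0 -0.6 1;0 0 0 0 0 -0.6 1"

```text
time: 12.48
eef_pos: [0.5281, -0.2506, 0.2114]
tcp_rot: [0.998, 0.07, 0.003, 0.002]
contact_force: [-0.6, 0.1, 0.4]
opening: 0.997
finger_force: 0.0
```

```bash
python3 - <<'E'
from h import *
s=ctrl.get_state(); print(s['time'],s['eef_pos'],s['qpos'].round(2))
c=cam('wrist'); S=np.array([.5278,-.2480])
for z in(.092,):
    o=look(c,S,z,None,800,.00015); hsv=cv2.cvtColor(o,cv2.COLOR_RGB2HSV)
    bore(o,S,(hsv[...,0]>100)&(hsv[...,0]<125)&(hsv[...,1]>110),.00015)
t=cam('top'); hsv=cv2.cvtColor(t['image'],cv2.COLOR_RGB2HSV); m=((hsv[...,0]>100)&(hsv[...,0]<125)&(hsv[...,1]>110)).astype(np.uint8); m[:,:310]=0; m[:,425:]=0; m[:150]=0
q=cv2.findContours(m,cv2.RETR_EXTERNAL,cv2.CHAIN_APPROX_NONE)[0]; q=max(q,key=cv2.contourArea).reshape(-1,2); print(cv2.minEnclosingCircle(plane(t,q,.077)[:,:2].astype(np.float32)))
u=np.array([.938,.346]); w=np.array([.6728,.1181])-.03*u; goto(w[0],w[1],.22,.3535)
E
```

```text
12.475 [ 0.52814258 -0.25064198  0.21135828] [-0.62  0.12  1.84  0.    1.18  0.81]
outer 0.5319 -0.248 diam 129.1
hole 0.5425 -0.2865 sides mm 27.7 57.7 world ang mod90 20.3
hole 0.5219 -0.2489 sides mm 29.3 38.0 world ang mod90 15.1
hole 0.4922 -0.259 sides mm 57.7 24.7 world ang mod90 16.3
hole 0.57 -0.2375 sides mm 58.3 29.0 world ang mod90 15.4
hole 0.5208 -0.2093 sides mm 27.2 57.5 world ang mod90 9.2
((0.5380005836486816, -0.23079414665699005), 0.06550905108451843)
psi 0.1397 turn [-0.0001  0.0001 -0.034 ] shift [ 0.8351 -1.6853 -0.0658] rows~ 6.0 1.1
```

Blue is home: a 7 N reaction at the expected height. The windows are concentric with the spindle and at about 15°. Now the white half.

Request:
send_rows:
  moves: "0 0 0 0.14 -0.28 -0.03 1;0 0 0 0.28 -0.56 -0.06 1;0 0 0 0.42 -0.84 -0.06 1"

```text
time: 12.95
eef_pos: [0.5855, -0.0706, 0.2173]
tcp_rot: [0.998, 0.069, -0.001, -0.001]
contact_force: [-0.5, 0.0, 0.7]
opening: 0.997
finger_force: 0.0
```

Request:
send_rows:
  moves: "0 0 -0.012 0.14 -0.28 0 1;0 0 -0.024 0.28 -0.56 0.1 1;0 0 -0.034 0.415 -0.845 0.3 1;0 0 -0.034 0.415 -0.845 0.5 1;0 0 -0.034 0.415 -0.845 0.57 1;0 0 -0.034 0.415 -0.845 0.57 1"

```text
time: 13.7
eef_pos: [0.6431, 0.1058, 0.103]
tcp_rot: [0.984, 0.175, -0.002, -0.0]
contact_force: [-0.5, -0.5, -0.1]
opening: 0.996
finger_force: 0.0
```

```bash
python3 - <<'E'
from h import *
s=ctrl.get_state(); print(s['time'],s['eef_pos'])
c=cam('wrist'); S=np.array([.6728,.1181]); o=look(c,S,.02,'w2.png',560,.00012); hsv=cv2.cvtColor(o,cv2.COLOR_RGB2HSV)
bore(o,S,(hsv[...,1]<60)&(hsv[...,2]>120),.00012)
goto(*S,.11)
E
```

```text
13.7 [0.64314541 0.10584157 0.10297594]
outer 0.6727 0.1182 diam 94.9
hole 0.6738 0.1182 sides mm 24.4 20.7 world ang mod90 7.8
psi 0.3521 turn [-0.      0.0001 -0.    ] shift [ 0.1538 -0.0101 -0.0235] rows~ 0.5 0.0
```

View pics/w2.png

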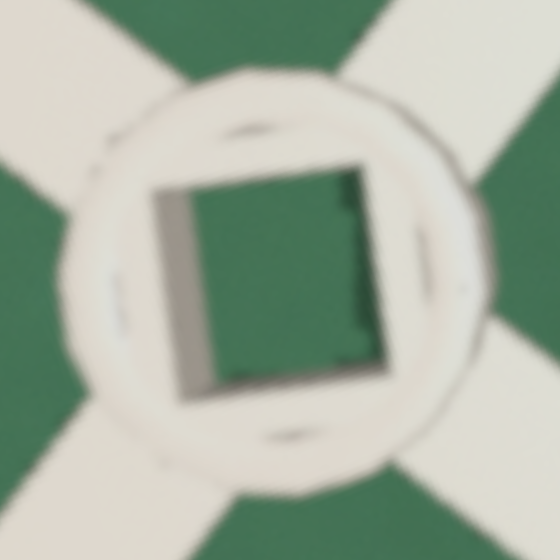

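White's bore corners are at (152,190), (362,166), (390,370) and (180,402). The centre is (0.6717,0.1179), the angle 7.7° and the hub 51.5 mm, which fits.

Request:
send_rows:
  moves: "0 0 0 0.155 -0.003 0.1 0.42;0 0 0 0.155 -0.003 0.2 0.42;0 0 0 0.155 -0.003 0.35 0.42;0 0 0 0.155 -0.003 0.41 0.42;0 0 0 0.155 -0.003 0.42 0.42;0 0 0 0.155 -0.003 0.42 0.42"

```text
time: 14.5
eef_pos: [0.6743, 0.1176, 0.0226]
tcp_rot: [0.984, 0.176, 0.001, 0.0]
contact_force: [-0.1, -0.0, -0.1]
opening: 0.712
finger_force: 0.0
```

Request:
send_rows:
  moves: "0 0 0 0 0 0 0.1;0 0 0 0 0 0 0.1;0 0 0 0 0 0 0.1;0 0 0 0 0 0 0.1;0 0 0 0 0 0 0.1;0 0 0 0 0 0 0.1"
  newtons: 40

```text
time: 15.25
eef_pos: [0.6749, 0.1178, 0.0236]
tcp_rot: [0.984, 0.176, 0.001, 0.0]
contact_force: [-1.0, -0.8, 6.1]
opening: 0.587
finger_force: 41.1
```

Request:
send_rows:
  moves: "0 0 0 0 0 -0.1 0.1;0 0 0 0 0 -0.3 0.1;0 0 0 0 0 -0.6 0.1;0 0 0 0 0 -0.9 0.1;0 0 0 0 0 -0.9 0.1;0 0 0 0 0 -0.9 0.1"

```text
time: 16.0
eef_pos: [0.6729, 0.118, 0.2012]
tcp_rot: [0.984, 0.176, -0.0, -0.0]
contact_force: [-0.6, -0.7, -2.4]
opening: 0.588
finger_force: 42.0
```

```bash
python3 - <<'E'
from h import *
s=ctrl.get_state(); print(s['time'],s['eef_pos'],s['contact_force'].round(1),s['opening'])
c=cam('wrist'); s=ctrl.get_state(); p=s['eef_pos'][:2]; z=s['eef_pos'][2]-.0225+.02; print(p)
o=look(c,p,z,'w3.png',560,.00012); hsv=cv2.cvtColor(o,cv2.COLOR_RGB2HSV)
bore(o,p,(hsv[...,1]<60)&(hsv[...,2]>60),.00012)
print(o[280,140:420:20].tolist())
goto(.5266,-.2492,z,.3521+.134)
E
```

```text
16.0 [0.67290861 0.11798659 0.20117437] [-0.6 -0.7 -2.4] 0.5883831833790508
[0.67215761 0.11792345]
outer 0.6721 0.118 diam 94.9
hole 0.6751 0.1205 sides mm 21.6 14.2 world ang mod90 7.4
[[163, 157, 148], [132, 126, 118], [130, 125, 117], [130, 126, 117], [131, 125, 117], [121, 120, 110], [44, 77, 56], [45, 76, 56], [45, 77, 56], [44, 76, 56], [45, 76, 57], [47, 77, 57], [222, 215, 204], [222, 216, 206]]
psi 0.3534 turn [-0.0002  0.0005 -0.0211] shift [-1.318   1.4704  0.0152] rows~ 6.3 0.7
```

View pics/w3.png

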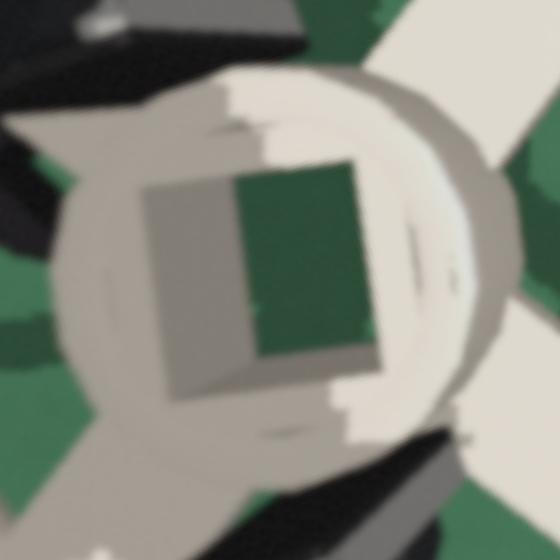

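White is held. Its bore corners are (142,190), (352,162), (382,370) and (170,402), the offset from the TCP is (-2.1,-0.7) mm in tool axes, and the angle is 8.0°. It needs +7.4°. Carrying.

Request:
send_rows:
  moves: "0 0 0 -0.2 0.22 0 0.1;0 0 0 -0.4 0.45 0 0.1;0 0 0 -0.6 0.68 0 0.1;0 0 0 -0.65 0.735 0 0.1"

```text
time: 16.55
eef_pos: [0.5999, -0.0675, 0.1982]
tcp_rot: [0.985, 0.174, -0.003, -0.001]
contact_force: [0.3, 0.4, -1.8]
opening: 0.582
finger_force: 42.0
```

Request:
send_rows:
  moves: "0 0 -0.01 -0.2 0.22 0 0.1;0 0 -0.02 -0.4 0.45 0 0.1;0 0 -0.0206 -0.6 0.68 0 0.1;0 0 -0.0206 -0.65 0.735 0.05 0.1;0 0 -0.0206 -0.65 0.735 0.15 0.1;0 0 -0.0206 -0.65 0.735 0.15 0.1;0 0 -0.0206 -0.65 0.735 0.15 0.1"

```text
time: 17.42
eef_pos: [0.5318, -0.2462, 0.1705]
tcp_rot: [0.971, 0.24, -0.0, -0.001]
contact_force: [0.6, -0.6, -0.6]
opening: 0.586
finger_force: 42.1
```

```bash
python3 - <<'E'
from h import *
s=ctrl.get_state(); print(s['time'],s['eef_pos'],s['contact_force'].round(1)); goto(.5302,-.2480,s['eef_pos'][2],.4824)
c=cam('wrist'); p=np.array([.528,-.248]); z=s['eef_pos'][2]-.002
o=look(c,p,z,'w4.png',560,.00012)
# lower-left hub-top bore edges: report the far (unoccluded) right/top edges through gradient lines instead of the see-through hole
g=cv2.GaussianBlur(cv2.cvtColor(o,cv2.COLOR_RGB2GRAY),(0,0),2)
L=cv2.createLineSegmentDetector().detect(g)[0].reshape(-1,4)
for l in L:
    n=np.hypot(l[2]-l[0],l[3]-l[1])
    if n>90 and np.hypot((l[0]+l[2])/2-280,(l[1]+l[3])/2-280)<170: print(l.round(0),round(n*.12,1),round(np.degrees(np.arctan2(l[1]-l[3],l[2]-l[0]))%90,1))
E
```

```text
17.425 [ 0.53175494 -0.24616295  0.17053684] [ 0.6 -0.6 -0.6]
psi 0.485 turn [-0.0002  0.0001  0.0004] shift [-0.0112  0.0045 -0.    ] rows~ 0.0 0.0
[401. 242. 426. 332.] 11.2 15.5
```

Request:
send_rows:
  moves: "0 0 0 -0.011 0.0045 0 0.1;0 0 0 -0.011 0.0045 0.04 0.1;0 0 0 -0.011 0.0045 0.08 0.1;0 0 0 -0.011 0.0045 0.11 0.1;0 0 0 -0.011 0.0045 0.13 0.1;0 0 0 -0.011 0.0045 0.13 0.1"

```text
time: 18.23
eef_pos: [0.5296, -0.2495, 0.1447]
tcp_rot: [0.971, 0.239, -0.0, -0.001]
contact_force: [0.5, 0.7, -2.5]
opening: 0.588
finger_force: 42.0
```

Request:
send_rows:
  moves: "0 0 0 0 0 0.01 0.1;0 0 0 0 0 0.02 0.1;0 0 0 0 0 0.03 0.1;0 0 0 0 0 0.03 0.1"

```text
time: 18.73
eef_pos: [0.5297, -0.2493, 0.139]
tcp_rot: [0.971, 0.239, -0.0, -0.0]
contact_force: [-0.8, 2.6, 0.1]
opening: 0.582
finger_force: 42.2
```

Request:
send_rows:
  moves: "0 0 0 0.0045 -0.004 0 0.1;0 0 0 0.0045 -0.004 0.01 0.1;0 0 0 0.0045 -0.004 0.02 0.1;0 0 0 0.0045 -0.004 0.02 0.1"

```text
time: 19.23
eef_pos: [0.5301, -0.2488, 0.1349]
tcp_rot: [0.971, 0.239, -0.0, 0.0]
contact_force: [0.1, 0.6, -1.8]
opening: 0.58
finger_force: 42.1
```

Request:
send_rows:
  moves: "0 0 0 0 0 0.015 0.1;0 0 0 0 0 0.03 0.1;0 0 0 0 0 0.045 0.1;0 0 0 0 0 0.06 0.1;0 0 0 0 0 0.075 0.1;0 0 0 0 0 0.085 0.1;0 0 0 0 0 0.085 0.1"

```text
time: 20.1
eef_pos: [0.5301, -0.2486, 0.1181]
tcp_rot: [0.971, 0.239, -0.0, -0.0]
contact_force: [-0.4, 0.0, -2.0]
opening: 0.585
finger_force: 42.1
```

Request:
send_rows:
  moves: "0 0 0 0 0 0.005 0.1;0 0 0 0 0 0.01 0.1;0 0 0 0 0 0.015 0.1;0 0 0 0 0 0.015 0.1"

```text
time: 20.6
eef_pos: [0.5303, -0.2487, 0.1157]
tcp_rot: [0.971, 0.239, -0.0, 0.0]
contact_force: [-1.2, -0.3, 1.7]
opening: 0.582
finger_force: 42.3
```

Request:
send_rows:
  moves: "0 0 0 0 0 0.005 0.1;0 0 0 0 0 0.008 0.1;0 0 0 0 0 0.008 0.1"

```text
time: 20.98
eef_pos: [0.5303, -0.2487, 0.1156]
tcp_rot: [0.971, 0.239, -0.0, -0.0]
contact_force: [-4.2, 2.6, 7.5]
opening: 0.583
finger_force: 43.0
```

White bottoms out firmly at the expected height. Release, rise, and go to the collar.

Request:
send_rows:
  moves: "0 0 0 0 0 -0.002 0.35;0 0 0 0 0 -0.005 0.45;0 0 0 0 0 -0.005 0.45;0 0 0 0 0 -0.05 0.45;0 0 0 0 0 -0.2 0.45;0 0 0 0 0 -0.4 1;0 0 0 0 0 -0.5 1;0 0 0 0 0 -0.5 1"

```text
time: 21.98
eef_pos: [0.5311, -0.2492, 0.2158]
tcp_rot: [0.971, 0.239, 0.001, 0.002]
contact_force: [-0.1, -0.8, 0.5]
opening: 0.997
finger_force: 0.0
```

```bash
python3 - <<'E'
from h import *
s=ctrl.get_state(); print(s['time'],s['eef_pos'])
c=cam('wrist'); S=np.array([.528,-.2484])
o=look(c,S,.112,None,800,.00015); hsv=cv2.cvtColor(o,cv2.COLOR_RGB2HSV); 
bore(o,S,(hsv[...,0]>100)&(hsv[...,0]<125)&(hsv[...,1]>110),.00015)
w=np.array([.5128,.1137])-.03*np.array([.938,.346]); goto(*w,.21,.3535)
E
```

```text
21.975 [ 0.5310891  -0.2492211   0.21583448]
psi 0.4827 turn [ 0.0001 -0.0001  0.0206] shift [ 0.6151 -1.6643  0.018 ] rows~ 5.7 0.7
```

Request:
send_rows:
  moves: "0 0 0 0.1 -0.28 0 1;0 0 0 0.2 -0.56 0 1;0 0 0 0.308 -0.832 0 1"

```text
time: 22.4
eef_pos: [0.5058, -0.0707, 0.2111]
tcp_rot: [0.971, 0.239, -0.002, -0.001]
contact_force: [0.5, 1.0, 0.1]
opening: 1.0
finger_force: 0.0
```

Request:
send_rows:
  moves: "0 0 0.01 0.1 -0.28 0 1;0 0 0.0206 0.2 -0.56 0.1 1;0 0 0.0206 0.308 -0.832 0.3 1;0 0 0.0206 0.308 -0.832 0.5 1;0 0 0.0206 0.308 -0.832 0.55 1;0 0 0.0206 0.308 -0.832 0.55 1"

```text
time: 23.15
eef_pos: [0.4842, 0.1028, 0.1026]
tcp_rot: [0.984, 0.175, -0.001, -0.0]
contact_force: [0.5, 0.1, 0.1]
opening: 0.995
finger_force: 0.0
```

```bash
cat >> h.py <<'E'
def dark(o,p,k,thr):
    "black collar: outer outline and its bore, minAreaRect corners"
    g=cv2.GaussianBlur(cv2.cvtColor(o,cv2.COLOR_RGB2GRAY),(0,0),1.5); print('levels',np.percentile(g,[2,10,25,50,75]).round())
    bore(o,p,g<thr,k)
    for l in cv2.createLineSegmentDetector().detect(g)[0].reshape(-1,4):
        n=np.hypot(l[2]-l[0],l[3]-l[1]); m=np.array([(l[0]+l[2])/2,(l[1]+l[3])/2])
        if n*k>.011 and np.hypot(*(m-o.shape[0]/2))*k<.019: print(l.round(0),round(n*k*1e3,1),round(np.degrees(np.arctan2(l[1]-l[3],l[2]-l[0]))%90,1))
E
python3 - <<'E'
from h import *
s=ctrl.get_state(); print(s['time'],s['eef_pos'])
c=cam('wrist'); p=np.array([.5128,.1137]); o=look(c,p,.02,'c1.png',560,.00012)
dark(o,p,.00012,60)
E
```

```text
23.15 [0.48416293 0.10284994 0.10263748]
levels [ 37.  55.  62. 122. 125.]
outer 0.5147 0.1152 diam 53.3
[181. 264. 300. 380.] 20.0 46.0
[299. 136. 181. 257.] 20.4 45.6
```

```bash
cat >> h.py <<'E'
def bore2(o,p,k,fg,vis):
    "hole contour; the two edges towards 'vis' (world dir to camera nadir) are top edges -> offset 13.1 mm inward"
    n=o.shape[0]; cs,h=cv2.findContours(fg.astype(np.uint8),cv2.RETR_CCOMP,cv2.CHAIN_APPROX_NONE)
    hs=[q for q,hh in zip(cs,h[0]) if hh[3]>=0]; q=max(hs,key=cv2.contourArea)
    W=np.c_[p[0]+(q[:,0,0]-n/2)*k,p[1]-(q[:,0,1]-n/2)*k]
    V=cv2.approxPolyDP((W*1e4).astype(np.float32).reshape(-1,1,2),25,True).reshape(-1,2)/1e4
    print('verts',V.round(4).tolist()); m=W.mean(0); L=[]
    for a,b in zip(V,np.roll(V,-1,0)):
        u=(b-a)/np.linalg.norm(b-a); t=(W-a)@u; dd=np.abs((W-a)@np.array([-u[1],u[0]])); w=W[(t>.2*np.linalg.norm(b-a))&(t<.8*np.linalg.norm(b-a))&(dd<.0015)]
        if len(w)<20: continue
        vx,vy,x0,y0=cv2.fitLine(w.astype(np.float32),cv2.DIST_HUBER,0,.0005,.0005).ravel(); N=np.array([-vy,vx]); x=np.array([x0,y0])
        if N@(x-m)<0: N=-N
        print('edge ang',round(np.degrees(np.arctan2(vy,vx))%90,1),'len',round(np.linalg.norm(b-a),4),'toward cam',round(N@vis,2)); L.append((N@vis,N,N@x))
    L=sorted(L,key=lambda e:-e[0])[:2]; A=np.array([e[1] for e in L]); r=np.array([e[2]-.0131 for e in L]); print('bore centre',np.linalg.solve(A,r).round(4))
E
python3 - <<'E'
from h import *
s=ctrl.get_state(); c=cam('wrist'); p=np.array([.5128,.1137]); o=look(c,p,.02,None,560,.00012)
hsv=cv2.cvtColor(cv2.GaussianBlur(o,(0,0),1.5),cv2.COLOR_RGB2HSV); fg=~((hsv[...,1]>70)&(hsv[...,2]>75)); 
v=c['E'][:2,3]-p; bore2(o,p,.00012,fg,v/np.linalg.norm(v))
cs=max(cv2.findContours(fg.astype(np.uint8),cv2.RETR_EXTERNAL,cv2.CHAIN_APPROX_NONE)[0],key=cv2.contourArea); q=cs[:,0]*[1,-1]*.00012+[p[0]-.0336,p[1]+.0336]
print('outer bbox',q.min(0).round(4),q.max(0).round(4)); print(s['eef_pos'])
E
```

```text
verts [[0.5162000060081482, 0.13130000233650208], [0.5321999788284302, 0.11559999734163284], [0.5180000066757202, 0.10010000318288803], [0.5009999871253967, 0.11550000309944153]]
edge ang 46.2 len 0.0225 toward cam 0.9
edge ang 45.3 len 0.0211 toward cam 0.42
edge ang 45.6 len 0.0229 toward cam -0.9
edge ang 45.7 len 0.0219 toward cam -0.43
bore centre [0.5144 0.1151]
outer bbox [0.488 0.088] [0.5428 0.1424]
[0.4854301  0.10265498 0.10416399]
```

The collar's centre is (0.5145,0.1151), its angle 45.7°, and its outline about 55 mm, which matches. Grasping.

Request:
send_rows:
  moves: "0 0 0 0.155 -0.004 0.1 0.55;0 0 0 0.155 -0.004 0.2 0.55;0 0 0 0.155 -0.004 0.35 0.55;0 0 0 0.155 -0.004 0.41 0.55;0 0 0 0.155 -0.004 0.42 0.55;0 0 0 0.155 -0.004 0.42 0.55"

```text
time: 24.0
eef_pos: [0.5148, 0.1146, 0.021]
tcp_rot: [0.984, 0.176, 0.001, 0.0]
contact_force: [-0.5, -0.0, -0.5]
opening: 0.776
finger_force: 0.0
```

Request:
send_rows:
  moves: "0 0 0 0 0 0 0.15;0 0 0 0 0 0 0.15;0 0 0 0 0 0 0.15;0 0 0 0 0 0 0.15;0 0 0 0 0 0 0.15;0 0 0 0 0 0 0.15"
  newtons: 45

```text
time: 24.75
eef_pos: [0.5149, 0.1145, 0.0218]
tcp_rot: [0.984, 0.176, 0.001, 0.001]
contact_force: [-1.4, -2.0, 4.3]
opening: 0.631
finger_force: 46.1
```

Request:
send_rows:
  moves: "0 0 0 0 0 -0.1 0.15;0 0 0 0 0 -0.3 0.15;0 0 0 0 0 -0.6 0.15;0 0 0 0 0 -0.9 0.15;0 0 0 0 0 -0.9 0.15;0 0 0 0 0 -0.9 0.15"

```text
time: 25.5
eef_pos: [0.5127, 0.1148, 0.1989]
tcp_rot: [0.984, 0.176, -0.001, -0.0]
contact_force: [-0.3, -0.1, -3.1]
opening: 0.629
finger_force: 48.4
```

```bash
python3 - <<'E'
from h import *
c=cam('wrist'); s=ctrl.get_state(); print(s['time'],s['eef_pos'],s['contact_force'].round(1)); p=s['eef_pos'][:2]; z=s['eef_pos'][2]-.0195+.02
o=look(c,p,z,'c2.png',560,.00012)
hsv=cv2.cvtColor(cv2.GaussianBlur(o,(0,0),1.5),cv2.COLOR_RGB2HSV); fg=~((hsv[...,1]>70)&(hsv[...,2]>60)); yy,xx=np.mgrid[:560,:560]; fg|=np.hypot(xx-280,yy-280)>190
v=c['E'][:2,3]-p; bore2(o,p,.00012,fg,v/np.linalg.norm(v))
goto(.5278,-.2486,z)
E
```

```text
25.55 [0.51207124 0.11481067 0.19757828] [-0.7 -0.9 -3.6]
verts [[0.5164999961853027, 0.13019999861717224], [0.5313000082969666, 0.11649999767541885], [0.5203999876976013, 0.10499999672174454], [0.5145000219345093, 0.1103999987244606]]
edge ang 46.1 len 0.0201 toward cam 0.9
edge ang 48.2 len 0.0159 toward cam 0.46
edge ang 46.0 len 0.008 toward cam -0.9
edge ang 5.0 len 0.0199 toward cam -0.96
bore centre [0.5133 0.1158]
psi 0.3534 turn [-0.0002  0.0006 -0.    ] shift [-0.5551  1.732  -0.0026] rows~ 5.8 0.0
```

Request:
send_rows:
  moves: "0 0 0 -0.09 0.28 0 0.15;0 0 0 -0.18 0.56 0 0.15;0 0 0 -0.281 0.866 0 0.15"

```text
time: 25.92
eef_pos: [0.5191, -0.066, 0.1966]
tcp_rot: [0.984, 0.176, -0.002, -0.001]
contact_force: [0.9, 0.2, -2.2]
opening: 0.631
finger_force: 48.5
```

Request:
send_rows:
  moves: "0 0 0.02 -0.09 0.28 0 0.15;0 0 0.04 -0.18 0.56 0 0.15;0 0 0.06 -0.281 0.866 0 0.15;0 0 0.08 -0.281 0.866 0 0.15;0 0 0.086 -0.281 0.866 0.1 0.15;0 0 0.086 -0.281 0.866 0.15 0.15;0 0 0.086 -0.281 0.866 0.15 0.15"

```text
time: 26.8
eef_pos: [0.5266, -0.246, 0.1667]
tcp_rot: [0.996, -0.093, -0.003, -0.001]
contact_force: [-0.2, 1.7, -2.8]
opening: 0.626
finger_force: 48.7
```

```bash
python3 - <<'E'
from h import *
c=cam('wrist'); s=ctrl.get_state(); print(s['time'],s['eef_pos'],s['contact_force'].round(1)); p=s['eef_pos'][:2]; z=s['eef_pos'][2]
o=look(c,p,z,'c3.png',560,.00012)
hsv=cv2.cvtColor(cv2.GaussianBlur(o,(0,0),1.5),cv2.COLOR_RGB2HSV); fg=~(hsv[...,2]>95); yy,xx=np.mgrid[:560,:560]; fg|=np.hypot(xx-280,yy-280)>190
v=c['E'][:2,3]-p; bore2(o,p,.00012,fg,v/np.linalg.norm(v))
goto(.5267,-.2491,z,-.1876)
E
```

```text
26.85 [ 0.52735682 -0.24642523  0.16817589] [ 0.8  0.8 -2.4]
verts [[0.5382000207901001, -0.23549999296665192], [0.5440000295639038, -0.2542000114917755], [0.52920001745224, -0.25839999318122864], [0.5235999822616577, -0.2395000010728836]]
edge ang 14.3 len 0.0196 toward cam 0.91
edge ang 16.0 len 0.0155 toward cam 0.44
edge ang 14.7 len 0.0197 toward cam -0.91
edge ang 15.2 len 0.0151 toward cam -0.43
bore centre [ 0.5282 -0.2455]
psi -0.1862 turn [-0.0002  0.0004  0.0002] shift [-0.0008  0.0138 -0.    ] rows~ 0.0 0.0
```

Request:
send_rows:
  moves: "0 0 0 0 0.015 0 0.15;0 0 0 0 0.015 0.04 0.15;0 0 0 0 0.015 0.08 0.15;0 0 0 0 0.015 0.1 0.15;0 0 0 0 0.015 0.12 0.15;0 0 0 0 0.015 0.12 0.15"

```text
time: 27.6
eef_pos: [0.5272, -0.2499, 0.1452]
tcp_rot: [0.996, -0.093, -0.0, -0.0]
contact_force: [-0.4, 0.1, -2.7]
opening: 0.625
finger_force: 48.7
```

Request:
send_rows:
  moves: "0 0 0 0 0 0.01 0.15;0 0 0 0 0 0.02 0.15;0 0 0 0 0 0.03 0.15;0 0 0 0 0 0.03 0.15"

```text
time: 28.1
eef_pos: [0.5274, -0.25, 0.1395]
tcp_rot: [0.996, -0.093, -0.0, -0.0]
contact_force: [0.2, -0.3, -2.6]
opening: 0.632
finger_force: 48.7
```

Request:
send_rows:
  moves: "0 0 0 0 0 0.008 0.15;0 0 0 0 0 0.016 0.15;0 0 0 0 0 0.02 0.15;0 0 0 0 0 0.02 0.15"

```text
time: 28.6
eef_pos: [0.5275, -0.2501, 0.1356]
tcp_rot: [0.996, -0.093, 0.0, -0.0]
contact_force: [-0.6, 0.6, -2.9]
opening: 0.627
finger_force: 48.7
```

Request:
send_rows:
  moves: "0 0 0 0 0 0.005 0.15;0 0 0 0 0 0.01 0.15;0 0 0 0 0 0.01 0.15"

```text
time: 28.98
eef_pos: [0.5275, -0.2501, 0.134]
tcp_rot: [0.996, -0.093, 0.0, 0.0]
contact_force: [-0.7, 0.1, -1.0]
opening: 0.628
finger_force: 48.9
```

Request:
send_rows:
  moves: "0 0 0 0 0 0.005 0.15;0 0 0 0 0 0.01 0.15;0 0 0 0 0 0.01 0.15"

```text
time: 29.35
eef_pos: [0.5276, -0.2502, 0.1338]
tcp_rot: [0.996, -0.093, -0.0, 0.0]
contact_force: [-3.9, 3.0, 7.9]
opening: 0.628
finger_force: 49.7
```

The collar seats at underside ≈ 0.112, below the 0.118 shoulder. I release and check.

Request:
send_rows:
  moves: "0 0 0 0 0 -0.002 0.4;0 0 0 0 0 -0.005 0.5;0 0 0 0 0 -0.005 0.5;0 0 0 0 0 -0.05 0.5;0 0 0 0 0 -0.2 0.6;0 0 0 0 0 -0.5 1;0 0 0 0 0 -0.8 1;0 0 0 0 0 -0.8 1;0 0 0 0 0 -0.8 1"

```text
time: 30.48
eef_pos: [0.5273, -0.25, 0.2919]
tcp_rot: [0.996, -0.093, 0.0, 0.0]
contact_force: [-0.9, 0.4, 0.0]
opening: 1.0
finger_force: 0.0
```

```bash
python3 - <<'E'
from h import *
s=ctrl.get_state(); print(s['time'],s['eef_pos'],s['contact_force'].round(1))
c=cam('wrist'); S=np.array([.528,-.2487])
def fit(m,k,n,t):
    q=max(cv2.findContours(m.astype(np.uint8),cv2.RETR_EXTERNAL,cv2.CHAIN_APPROX_NONE)[0],key=cv2.contourArea)
    (x,y),r=cv2.minEnclosingCircle(q); e=cv2.fitEllipse(q); print(t,round(S[0]+(x-n/2)*k,4),round(S[1]-(y-n/2)*k,4),'diam',round(2*r*k,4),'ellipse axes',np.round(np.array(e[1])*k,4))
o=look(c,S,.132,None,600,.00015); g=cv2.cvtColor(o,cv2.COLOR_RGB2HSV); fit((g[...,2]<80),.00015,600,'collar')
o=look(c,S,.097,None,700,.00025); g=cv2.cvtColor(o,cv2.COLOR_RGB2HSV); bl=(g[...,0]>100)&(g[...,0]<125)&(g[...,1]>110); print('blue px',bl.sum())
# side view: projected axis points for home vs 6 mm high
d=cam('side'); px=proj(d,[[*S,.132],[*S,.112]]).round().astype(int); print(px.tolist())
u=d['image'][px[0,1]-14:px[0,1]+22,px[0,0]-0]; print([int(v.mean()) for v in u])
h=cv2.cvtColor(d['image'],cv2.COLOR_RGB2HSV); m=(h[...,2]<70); m2=np.zeros_like(m); m2[px[0,1]-20:px[0,1]+25,px[0,0]-22:px[0,0]+22]=1; m&=m2; r,cc=np.nonzero(m); print('dark rows',r.min(),r.max(),'cols',cc.min(),cc.max())
t=np.linspace(0,6.28,60); 
for z in(.112,.118): 
    a=proj(d,np.c_[S[0]+.028*np.cos(t),S[1]+.028*np.sin(t),0*t+z]); b=proj(d,np.c_[S[0]+.028*np.cos(t),S[1]+.028*np.sin(t),0*t+z+.02]); print('pred rows',b[:,1].min().round(1),a[:,1].max().round(1),'cols',a[:,0].min().round(1),a[:,0].max().round(1))
E
```

```text
30.475 [ 0.52728999 -0.25000502  0.29191225] [-0.9  0.4  0. ]
collar 0.5288 -0.2501 diam 0.0558 ellipse axes [0.0521 0.0552]
blue px 9368
[[323, 168], [322, 173]]
[84, 84, 86, 87, 88, 88, 88, 88, 87, 70, 23, 22, 36, 115, 179, 149, 48, 26, 26, 22, 18, 19, 22, 110, 187, 188, 187, 186, 160, 84, 77, 69, 118, 220, 246, 234]
dark rows 149 176 cols 301 344
pred rows 163.3 177.9 cols 313.3 331.2
pred rows 161.6 176.2 cols 313.4 331.3
```

The wrist view puts the collar on the axis within about 1.5 mm. In the side view its top is at row 163.5, against 163.3 predicted for home and 161.6 if it were stuck on the shoulder. The stopping heights also match home for all three parts, so I hand it in.

```bash
python3 -c "
from plant import ctrl
print(ctrl.sign_off())"
```

```text
the job is handed in; nothing more can be done
None
```

The blue half-reel, white half-reel and black collar are stacked on the spindle, each lowered under control to its home height as read from where it stopped under force; I handed the job in at about 30.5 s, and no verdict came back.

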